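# Back out a captive transport lock screw and open the vial cover

## Task

Release the sampler's transport lock: pull the square-headed captive screw straight up out of the deck against its spring until you feel its stop, then unscrew it counter-clockwise along its thread to the end so that it stays backed out when let go. Then slide the vial cover fully open by its fin. Feel your way and force nothing: neither the thread nor the locked cover; leave the other things where they stand.

Things in the scene. Friction and masses are not known exactly. Their poses are not given: they have to be found in the camera images.
- module: cream sampler module, fixed on the bench: a low box 240 (its x) x 360 (its y) x 90 mm high; origin at the centre of its underside, z up. On its flat deck: the lock screw in a round steel boss (38 mm across, 8 mm high) at x -20, y -85 mm, and a sliding aluminium cover over the vial well, between two low rails along y.
- lock_screw: shank of the captive lock screw (slides up and down, does not turn with the head); origin on the screw's axis, level with the boss's top (98 mm over the bench) when down, rising with the lift; axes parallel to the module's. It springs back down unless its thread holds it. More than 25 N between it and its thread, stops or the cover does damage.
- knob_grip (a point): the screw's square steel head, 26 x 26 mm across the flats and 26 mm tall; this point lies on its axis 12 mm under its top and 14 mm above its lower edge, which is 4 mm over the boss when down; its x and y axes are square to the flats and turn with the head, z up.
- screw_lift (a joint): how far the screw stands out (m): 0 = sprung down. Spring: 4.5 N down at 0, plus 0.3 N per mm; it is damped. A lug meets a hard stop at a lift of 5 to 21 mm, different on each unit: it can only be felt. At the stop, or up to 1.3 mm below it, the screw turns into its thread; lower down it is blocked after 0.25 rad, higher is impossible.
- screw_turn (a joint): turn of the head relative to the module (rad), positive counter-clockwise seen from above; starts at -0.12 to 0.12. In the thread the screw climbs 2.5 mm per rad, needs under 0.2 N m, has about 1.6 mm of up-and-down play, stays where it is when let go (so it can be regripped) and meets a hard end stop at about 2.25 rad.
- cover_slide (a joint): how far the cover is slid open (m) towards the module's +y: 0 = shut, 0.085 = fully open at its end stop. It needs about 2 N. The down screw's plunger blocks it (after 3 mm of slack); the screw fully backed out frees it.
- cover_fin (a point): the cover's upright black handle fin, 60 mm along the module's x, 10 mm thick along y and 26 mm tall, standing on the cover; this point is inside it, midway along and across, 9 mm below its top edge (112 mm over the bench); axes parallel to the module's; moves with the cover.
- wash_jar: small amber jar with white cap standing on the deck, 32 mm across, 50 mm high, origin at the centre of its underside; leave it alone
- solvent_bottle: solvent bottle with blue cap on the bench, 86 mm across, 170 mm high, origin at the centre of its underside; leave it alone
- vial_rack: white open compartment rack on the bench, 100 x 160 x 40 mm, origin at the centre of its underside; leave it alone
- driver: screwdriver lying on the bench to the right of the module; leave it alone

How it is judged:
On the way, in this order (a step that is already met when the one before it is completed fails the run):
1. the screw is pulled out and turned into its thread (value of joint screw_turn above 0.5 rad and value of joint screw_lift above 0.003 m), for 0.1 s.
2. the screw is driven out to the end of its thread (value of joint screw_turn above 1.95 rad), for 0.2 s.
3. the cover is slid open (value of joint cover_slide above 0.06 m), for 0.2 s.
At the end, for the whole second after the job is handed in: the screw stands backed out by itself (lift over 6 mm, turned beyond 1.9 rad) and the cover is open by more than 60 mm, everything released and at rest (value of joint screw_turn above 1.9 rad and value of joint screw_lift above 0.006 m and value of joint cover_slide above 0.06 m and linear speed of lock_screw below 0.01 m/s); the robot touches nothing.
It fails at once if the thread, its stops or the locked cover are forced (more than 25 N between the screw and the module) (contact force between lock_screw and module above 25 N).
It fails at once if the wash jar, bottle, rack or screwdriver is disturbed (moved by more than 25 mm) (distance of any of solvent_bottle, vial_rack, wash_jar, driver from where it was at the start of the episode above 0.025 m).
It also fails if it takes over 67 s, if anything falls off the work surface, if the arm or the gripper's body presses on something with over 40 N, if the wrist force passes 120 N, or if a joint passes its speed limit or range.

## Robot

A 6-joint arm with a two-finger parallel gripper is mounted at the origin on the work surface. World frame = base frame: x ahead of the robot, y to its left, z up, the work surface at z = 0. Lengths are in m, angles in rad, forces in N, time in s.
With the tool pointing down it reaches from about 0.25 to 0.775 m from the base axis. Payload 4 kg.
Tool frame: the origin (TCP) lies between the finger pads; the fingertips stand nose_length ahead of it and the grasp point (between the pads) lies 5 mm behind it (nose_length is the distance from the TCP to the fingertips, in m); z points along the fingers, y is the direction in which the jaws open and shut (so a half turn about z gives the same grasp; the last joint's range is limited). The gripper opens to 94 mm and grips with 3 to 60 N. Pads are 16 mm wide; open, the fingers measure 119 mm over their backs; the gripper's body (75 mm by 177 mm) begins 78 mm behind the grasp point.
Start: joints at [-1.373, 0.087, 1.371, -0, 1.684, -0.103], TCP at [0.163, -0.525, 0.22] pointing down, gripper open.
Joint ranges: [-3.1, 3.1], [-0.76, 2.03], [0.27, 2.55], [-1.08, 4.22], [0.17, 2.65], [-2.57, 2.57]. Speed limits (rad/s): [2.79, 2.79, 3.14, 3.14, 3.14, 3.14].

## Interface

Orientations are given as a unit quaternion [w, x, y, z].
In Python, from station import get_obs, capture, job_done, nose_length gives the robot as it stands.
- The arm moves only by the tool jog_arm, never from a script. Its argument "increments" is a list of rows, each a list of 7 numbers: the shift along the world's x, y, z in m, then the turn, a rotation vector about the world's x, y, z in rad, then the finger opening in m, from 0 to 0.094. In form: [[dx, dy, dz, wx, wy, wz, fingers], ...]. A call has 1 to 20 rows; each row is the pose to reach, as a shift and turn from the pose commanded when the call began; what a row does not reach only later rows make up. A row lasts 1/8 s, in which the tool goes at most 62.5 mm and 10.7 degrees, less where a joint would pass 70% of its speed; a pose out of reach is approached as far as the arm can. A call with a gripper value outside its range is refused whole. The fingers move at their own pace and stop on an object; the grip force is fixed at half the most. Time passes only in rows, so rows that repeat a pose let the fingers close. It gives the time, the measured TCP pose, the force and the opening at its end, in the units of the state.
- get_obs(): the state, without advancing time (a new reading comes with each control period).
- capture(name): name is "scene" or "top" or "wrist"; returns a dict with "img" (480x640x3 uint8, red, green, blue), "mtx" (3x3 intrinsics, pixels), "k1" (the pictures are not rectified: a ray, as slopes to the right and down, at radius r is drawn at 1 + k1 r^2 times it, then the intrinsics apply), "T" (4x4, takes a point from camera to world coordinates); the wrist camera has in their place "tool_from_camera" (4x4, takes a point from camera to tool coordinates, whose origin is the TCP and whose axes are the flange's). Camera axes: x right, y up, looking along -z (the intrinsics and any distortion apply to the point x, -y, -z); pixel columns grow to the right and rows downward; lengths in m; the calibration is good to about 2 mm. A picture is of the moment at which its call begins: read the wrist's pose just before it. There is no depth.
- job_done(): hands the job in, once; it reports no verdict.
The state is a dict: "t": time; "qpos": joint angles; "joint_velocities": joint speeds; "joint_efforts": joint torques, N m; "ee_pos": TCP position; "ee_rot": TCP orientation; "contact_force": force on the tool from outside, world axes, zero at the start; "moment": the same for the moment, N m; "gripper_width": finger opening in m.
Only numpy, scipy, OpenCV 4.12 (cv2) and the standard library are available. Lean on these libraries where they do the work, as an engineer would, in place of code of your own. Each camera call takes 0.05 s, during which the arm holds its last target. There are 200 camera calls.

## Working session

There is one attempt and no reset: what is moved stays moved. The work goes in short steps, Python scripts to look and compute and a tool call to move; the robot and the scene stay as the last step left them, time stands still between calls to the robot, and variables do not carry over. Pictures are saved under pics/ and viewed, about 8 in all and at most 12, crops included, and the job is handed in when it is done.

Besides the shell and the picture viewer there is one more tool, called after ">>>" as name(argument=value, ...), one argument or row to a line, values as JSON. jog_arm: Moves the arm, as the interface text tells. Its arguments: {"type":"object","properties":{"increments":{"type":"array","items":{"type":"array","items":{"type":"number"}}}},"required":["increments"]}

```bash
mkdir -p pics; ls; cat > h.py <<'E'
import numpy as np, cv2
from scipy.spatial.transform import Rotation as R
from station import *
def undist(c,uv):
    K=c["mtx"];p=np.array([(uv[0]-K[0][2])/K[0][0],(uv[1]-K[1][2])/K[1][1]]);q=p.copy()
    for _ in range(20): q=p/(1+c["k1"]*(q@q))
    return q
def camT(c,obs=None):
    if "T" in c: return np.array(c["T"])
    T=np.eye(4);q=obs["ee_rot"];T[:3,:3]=R.from_quat([q[1],q[2],q[3],q[0]]).as_matrix();T[:3,3]=obs["ee_pos"]
    return T@np.array(c["tool_from_camera"])
def onplane(c,uv,z,T):
    q=undist(c,uv);d=T[:3,:3]@np.array([q[0],-q[1],-1]);o=T[:3,3]
    return o+d*(z-o[2])/d[2]
def project(c,P,T):
    p=np.linalg.inv(T)@np.r_[P,1];x,y=p[0]/-p[2],-p[1]/-p[2];s=1+c["k1"]*(x*x+y*y)
    K=c["mtx"];return K[0][0]*x*s+K[0][2],K[1][1]*y*s+K[1][2]
E
python3 - <<'E'
from h import *
o=get_obs();print(o,nose_length if not callable(nose_length) else nose_length())
for n in("top","scene"):
    c=capture(n);cv2.imwrite(f"pics/{n}0.png",c["img"][:,:,::-1]);print(n,c["mtx"],c["k1"],c["T"])
    np.save(f"{n}.npy",c,allow_pickle=True)
E
```

```text
pics
{'t': 0.0, 'qpos': array([-1.37309695e+00,  8.79309381e-02,  1.37224977e+00,  8.70605407e-06,
        1.68359278e+00, -1.03141345e-01]), 'joint_velocities': array([ 0.00034057,  0.00090099,  0.00060957,  0.00045435, -0.00020586,
        0.00118469]), 'joint_efforts': array([ 7.12033534e-05, -3.40180171e+01, -3.02426934e+01,  7.18542631e-02,
        3.28690221e-02, -1.60170489e-04]), 'ee_pos': array([ 0.16285195, -0.52479369,  0.21831957]), 'ee_rot': array([-1.08940147e-03,  9.88707512e-01,  1.49854149e-01, -4.72135034e-05]), 'contact_force': array([1.35517837, 0.04935876, 0.63366802]), 'moment': array([-4.99117775e-03,  8.12953090e-05, -2.65017466e-02]), 'gripper_width': 0.09351381533602335} 0.014
top [[543.29672618   0.         325.33638356]
 [  0.         543.29672618 247.34693349]
 [  0.           0.           1.        ]] -0.0625861347800369 [[-0.02794494  0.99844206 -0.04829623  0.50707026]
 [-0.99957211 -0.02749355  0.00998554  0.03698231]
 [ 0.00864215  0.0485546   0.99878314  1.3126588 ]
 [ 0.          0.          0.          1.        ]]
scene [[544.66698565   0.         310.24123131]
 [  0.         544.66698565 235.02735128]
 [  0.           0.           1.        ]] -0.09973316009968097 [[ 0.57106251 -0.46535075  0.67626643  1.48277864]
 [ 0.82064672  0.3028919  -0.48455696 -0.62364245]
 [ 0.02065332  0.83168815  0.55485878  0.81530923]
 [ 0.          0.          0.          1.        ]]
```

View pics/top0.png

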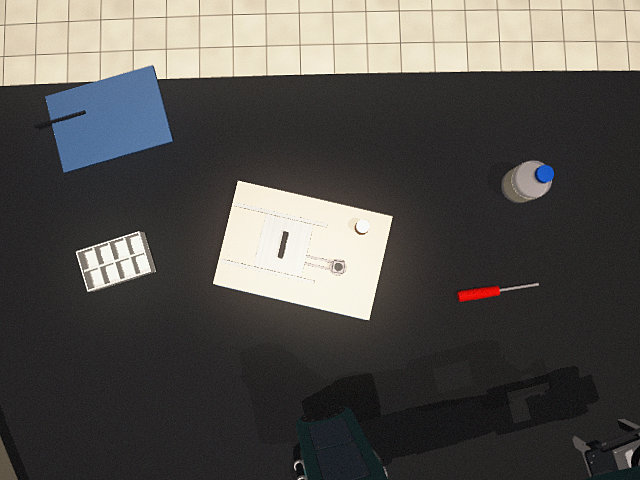

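View pics/scene0.png

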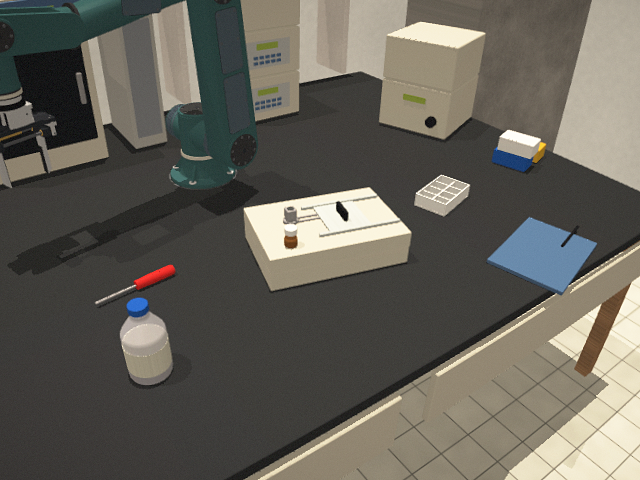

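Top view: the module's deck corners are about (237,181), (392,216), (369,320), (214,285). The screw head is at (338,267), the fin at (284,244) and the jar at (362,227). The scene view agrees, with bottle, driver and rack well clear.

```bash
python3 - <<'E'
from h import *
c=np.load("top.npy",allow_pickle=True).item();T=camT(c)
im=c["img"].astype(int)
m=((im.min(2)>120)).astype(np.uint8);m[:150]=0;m[350:]=0;m[:,:195]=0;m[:,420:]=0
m=cv2.morphologyEx(m,cv2.MORPH_CLOSE,np.ones((9,9)))
cn=max(cv2.findContours(m,0,2)[0],key=cv2.contourArea)[:,0]
W=np.array([onplane(c,p,0.09,T)[:2] for p in cn])
r=cv2.minAreaRect(W.astype(np.float32)*1000);print(r,cv2.boxPoints(r))
b=cv2.boxPoints(r)/1000;ctr=np.array(r[0])/1000
e=[b[1]-b[0],b[2]-b[1]];l=max(e,key=np.linalg.norm);l=l*np.sign(l[1])
yaw=np.arctan2(l[1],l[0])-np.pi/2;print("yaw",yaw)
Rm=np.array([[np.cos(yaw),-np.sin(yaw)],[np.sin(yaw),np.cos(yaw)]])
S=ctr+Rm@[-.02,-.085];print("screw from module",S)
print("head px",onplane(c,(338,267),.128,T)," fin",onplane(c,(284,244),.12,T),"jar",onplane(c,(362,227),.14,T))
f=Rm.T@(onplane(c,(284,244),.121,T)[:2]-ctr);print("fin in module",f)
print("jar in mod",Rm.T@(onplane(c,(362,227),.14,T)[:2]-ctr))
E
```

```text
((562.104736328125, 76.17405700683594), (360.7453308105469, 241.41207885742188), 75.29637145996094) [[ 399.56958  -67.65419]
 [ 633.0758  -128.92921]
 [ 724.6399   220.0023 ]
 [ 491.13367  281.27734]]
yaw -0.25662673
screw from module [ 0.52118507 -0.00096595]
head px [ 0.52071674 -0.00126029  0.128     ]  fin [0.57460437 0.1156754  0.12      ] jar [ 0.60571507 -0.05540047  0.14      ]
fin in module [0.00202607 0.04130219]
jar in mod [ 0.07557831 -0.11619654]
```

Measurements agree within 1 mm: module centre (0.562, 0.076), yaw -0.257; screw (0.521, -0.001); fin at module y +41. Next I move above the screw.

>>> jog_arm(
  increments=[
    [0.358, 0.524, 0.02, 0, 0, -0.558, 0.094],
    [0.358, 0.524, 0.02, 0, 0, -0.558, 0.094],
    [0.358, 0.524, 0.02, 0, 0, -0.558, 0.094],
    [0.358, 0.524, 0.02, 0, 0, -0.558, 0.094],
    [0.358, 0.524, 0.02, 0, 0, -0.558, 0.094],
    [0.358, 0.524, 0.02, 0, 0, -0.558, 0.094],
    [0.358, 0.524, 0.02, 0, 0, -0.558, 0.094],
    [0.358, 0.524, 0.02, 0, 0, -0.558, 0.094],
    [0.358, 0.524, 0.02, 0, 0, -0.558, 0.094],
    [0.358, 0.524, 0.02, 0, 0, -0.558, 0.094],
    [0.358, 0.524, 0.02, 0, 0, -0.558, 0.094],
    [0.358, 0.524, 0.02, 0, 0, -0.558, 0.094],
    [0.358, 0.524, 0.02, 0, 0, -0.558, 0.094],
    [0.358, 0.524, 0.02, 0, 0, -0.558, 0.094],
    [0.358, 0.524, 0.02, 0, 0, -0.558, 0.094],
  ],
)

```text
t: 1.98
ee_pos: [0.5206, -0.0024, 0.2398]
ee_rot: [0.0, 0.992, -0.129, 0.0]
contact_force: [0.3, 0.2, -0.3]
gripper_width: 0.0942
```

```bash
python3 - <<'E'
from h import *
o=get_obs();c=capture("wrist");T=camT(c,o);np.save("w1.npy",dict(o=o,c=c),allow_pickle=True)
cv2.imwrite("pics/w1.png",c["img"][:,:,::-1]);print(o["ee_pos"],o["ee_rot"],o["qpos"],o["contact_force"])
print(project(c,[.521,-.001,.128],T))
E
```

```text
[ 0.5205887  -0.0024294   0.23978246] [ 1.12462408e-04  9.91616990e-01 -1.29211783e-01  2.19170210e-04] [-1.13452940e-01  1.81426942e-02  1.40310259e+00 -2.34564846e-04
  1.71991271e+00  1.71645661e+00] [ 0.33034636  0.2020453  -0.29259204]
(np.float64(317.7912919925111), np.float64(244.00100883975063))
```

View pics/w1.png

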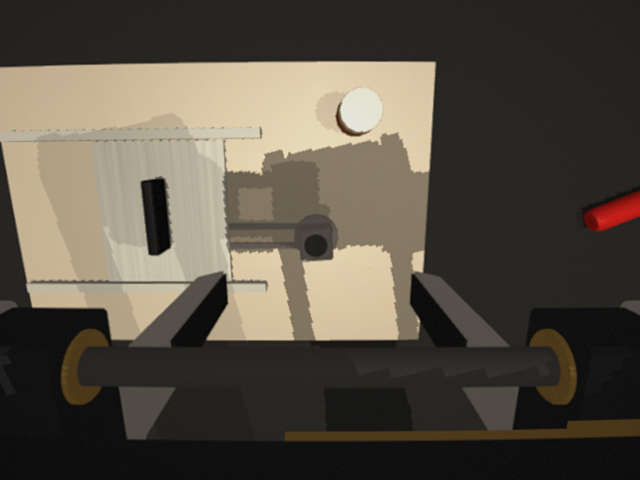

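The wrist view shows the head at about (316,245), with the prediction at (318,244). I'll crop in to get its turn.

```bash
python3 - <<'E'
from h import *
d=np.load("w1.npy",allow_pickle=True).item();c=d["c"];T=camT(c,d["o"])
k=c["img"][205:275,275:355,::-1];k=cv2.resize(k,None,fx=8,fy=8,interpolation=2)
k=cv2.convertScaleAbs(k,alpha=2.2,beta=0);cv2.imwrite("pics/w1c.png",k)
E
```

```text
(no output)
```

View pics/w1c.png

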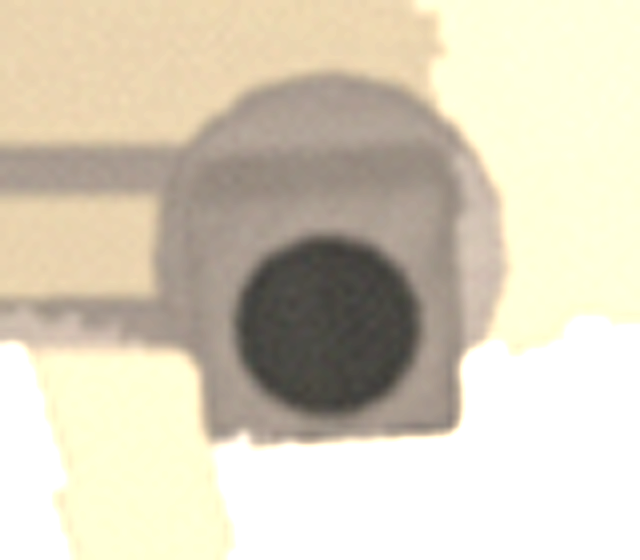

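The disc centre is at crop (327,325), i.e. pixel (315.9,245.6). The head's lower edge runs from crop (212,440) to (458,428).

```bash
python3 - <<'E'
from h import *
d=np.load("w1.npy",allow_pickle=True).item();c=d["c"];T=camT(c,d["o"])
f=lambda u,v,z=.128:onplane(c,(275+u/8-.44,205+v/8-.44),z,T)
print("head",f(327,325));a=f(212,440);b=f(458,428);v=a-b;print(np.linalg.norm(v),"yaw edge",np.arctan2(v[1],v[0])-np.pi/2)
p=[(160,75),(505,440)]
print("boss c-ish",f(332,248,.098))
q=d["o"]["ee_rot"];M=R.from_quat([q[1],q[2],q[3],q[0]]).as_matrix();print("tool x yaw",np.arctan2(M[1,0],M[0,0]),"y",M[:,1])
# module edges in wrist view: right edge and top edge
r1=onplane(c,(435,62),.09,T);r2=onplane(c,(421,338),.09,T);l=onplane(c,(20,66.5),.09,T)
v=r1-r2;print("mod yaw x-edge",np.arctan2(v[1],v[0]));v=l-r1;print("y-edge",np.arctan2(v[1],v[0])-np.pi/2)
E
```

```text
head [0.52055905 0.00099535 0.128     ]
0.02393063370188117 yaw edge -0.20877055705370196
boss c-ish [5.21538320e-01 4.36946694e-04 9.80000000e-02]
tool x yaw -0.25914808617633406 y [-2.56257249e-01 -9.66608605e-01  1.66400522e-04]
mod yaw x-edge -0.2438780086989309
y-edge -0.2571723929044507
```

>>> jog_arm(
  increments=[
    [0, 0.002, -0.04, 0, 0, 0.045, 0.06],
    [0, 0.002, -0.08, 0, 0, 0.045, 0.06],
    [0, 0.002, -0.105, 0, 0, 0.045, 0.06],
    [0, 0.002, -0.118, 0, 0, 0.045, 0.06],
    [0, 0.002, -0.124, 0, 0, 0.045, 0.06],
    [0, 0.002, -0.124, 0, 0, 0.045, 0.06],
    [0, 0.002, -0.124, 0, 0, 0.045, 0.06],
  ],
)

```text
t: 2.9
ee_pos: [0.5218, 0.0006, 0.1168]
ee_rot: [0.0, 0.994, -0.106, 0.001]
contact_force: [-0.3, 0.5, -0.1]
gripper_width: 0.0598
```

```bash
python3 - <<'E'
from h import *
o=get_obs();print(o["ee_pos"],o["contact_force"],o["moment"])
E
```

```text
[0.52177159 0.00057282 0.11682736] [-0.2517882   0.54000321 -0.10642217] [ 0.04550616 -0.012934   -0.00648816]
```

>>> jog_arm(
  increments=[
    [0, 0, -0.0015, 0, 0, 0, 0.035],
    [0, 0, -0.0015, 0, 0, 0, 0.03],
    [0, 0, -0.0015, 0, 0, 0, 0.028],
    [0, 0, -0.0015, 0, 0, 0, 0.026],
    [0, 0, -0.0015, 0, 0, 0, 0.02],
    [0, 0, -0.0015, 0, 0, 0, 0.02],
    [0, 0, -0.0015, 0, 0, 0, 0.02],
  ],
)

```text
t: 3.78
ee_pos: [0.5208, -0.0, 0.1141]
ee_rot: [0.001, 0.994, -0.106, -0.0]
contact_force: [-1.0, -3.2, 0.8]
gripper_width: 0.0257
```

```bash
python3 - <<'E'
from h import *
o=get_obs();print(o["ee_pos"],o["contact_force"],o["moment"])
E
```

```text
[ 5.20831722e-01 -3.24779349e-05  1.14071480e-01] [-0.9546738  -3.15404286  0.83436506] [-0.72392265  0.25477169  0.05177467]
```

Gripped, width 25.7 mm, with a small sideways load. I'll relieve that and start pulling.

>>> jog_arm(
  increments=[
    [0, -0.0006, 0.001, 0, 0, 0, 0.02],
    [0, -0.0006, 0.002, 0, 0, 0, 0.02],
    [0, -0.0006, 0.003, 0, 0, 0, 0.02],
    [0, -0.0006, 0.004, 0, 0, 0, 0.02],
    [0, -0.0006, 0.004, 0, 0, 0, 0.02],
  ],
)

```text
t: 4.4
ee_pos: [0.5208, -0.0, 0.1177]
ee_rot: [0.0, 0.994, -0.106, -0.0]
contact_force: [1.9, -4.6, -7.3]
gripper_width: 0.0259
```

```bash
python3 - <<'E'
from h import *
o=get_obs();print(o["ee_pos"],o["contact_force"],o["moment"])
E
```

```text
[ 5.20766486e-01 -3.18558382e-05  1.17741913e-01] [ 1.91196737 -4.59264097 -7.32489119] [-0.78010104 -0.29485565  0.03752548]
```

>>> jog_arm(
  increments=[
    [0, 0.0006, 0.0006, 0, 0, 0, 0.02],
    [0, 0.0006, 0.0012, 0, 0, 0, 0.02],
    [0, 0.0006, 0.0012, 0, 0, 0, 0.02],
    [0, 0.0006, 0.0012, 0, 0, 0, 0.02],
  ],
)

```text
t: 4.9
ee_pos: [0.5208, 0.0, 0.1191]
ee_rot: [0.001, 0.994, -0.106, -0.0]
contact_force: [0.5, -5.9, -6.7]
gripper_width: 0.026
```

```bash
python3 - <<'E'
from h import *
o=get_obs();print(o["ee_pos"],o["contact_force"],o["moment"])
E
```

```text
[5.20779014e-01 1.35434700e-05 1.19118422e-01] [ 0.51201708 -5.85987236 -6.72339651] [-1.06259634 -0.28541223  0.05823167]
```

>>> jog_arm(
  increments=[
    [0, -0.0015, 0.0005, 0, 0, 0, 0.02],
    [0, -0.0015, 0.001, 0, 0, 0, 0.02],
    [0, -0.0015, 0.0015, 0, 0, 0, 0.02],
    [0, -0.0015, 0.0015, 0, 0, 0, 0.02],
  ],
)

```text
t: 5.4
ee_pos: [0.5208, -0.0001, 0.1206]
ee_rot: [-0.001, 0.994, -0.106, -0.0]
contact_force: [0.8, 0.0, -7.4]
gripper_width: 0.0262
```

```bash
python3 - <<'E'
from h import *
o=get_obs();print(o["ee_pos"],o["contact_force"],o["moment"])
E
```

```text
[ 5.20767955e-01 -1.40947258e-04  1.20615206e-01] [ 0.76748774  0.0362286  -7.3812599 ] [ 0.01857373 -0.18102897  0.0553797 ]
```

>>> jog_arm(
  increments=[
    [0, 0, 0.0005, 0, 0, 0, 0.02],
    [0, 0, 0.001, 0, 0, 0, 0.02],
    [0, 0, 0.0015, 0, 0, 0, 0.02],
    [0, 0, 0.0015, 0, 0, 0, 0.02],
  ],
)

```text
t: 5.9
ee_pos: [0.5208, -0.0002, 0.1222]
ee_rot: [-0.001, 0.994, -0.106, -0.0]
contact_force: [1.4, 2.8, -8.1]
gripper_width: 0.0258
```

>>> jog_arm(
  increments=[
    [0, 0, 0.0005, 0, 0, 0, 0.02],
    [0, 0, 0.001, 0, 0, 0, 0.02],
    [0, 0, 0.001, 0, 0, 0, 0.02],
  ],
)

```text
t: 6.28
ee_pos: [0.5208, -0.0002, 0.1232]
ee_rot: [-0.001, 0.994, -0.106, -0.0]
contact_force: [1.4, 5.5, -8.6]
gripper_width: 0.0258
```

>>> jog_arm(
  increments=[
    [0, 0.0007, 0.0005, 0, 0, 0, 0.02],
    [0, 0.0007, 0.001, 0, 0, 0, 0.02],
    [0, 0.0007, 0.0015, 0, 0, 0, 0.02],
    [0, 0.0007, 0.0015, 0, 0, 0, 0.02],
  ],
)

```text
t: 6.78
ee_pos: [0.5208, -0.0002, 0.1247]
ee_rot: [0.0, 0.994, -0.106, -0.0]
contact_force: [0.1, 3.9, -8.0]
gripper_width: 0.0262
```

>>> jog_arm(
  increments=[
    [0, 0.0003, 0.0005, 0, 0, 0, 0.02],
    [0, 0.0003, 0.001, 0, 0, 0, 0.02],
    [0, 0.0003, 0.0015, 0, 0, 0, 0.02],
    [0, 0.0003, 0.0015, 0, 0, 0, 0.02],
  ],
)

```text
t: 7.28
ee_pos: [0.5208, -0.0001, 0.1262]
ee_rot: [0.0, 0.994, -0.106, -0.0]
contact_force: [-1.0, 1.3, -8.6]
gripper_width: 0.026
```

>>> jog_arm(
  increments=[
    [0, 0, 0.0005, 0, 0, 0, 0.02],
    [0, 0, 0.001, 0, 0, 0, 0.02],
    [0, 0, 0.0015, 0, 0, 0, 0.02],
    [0, 0, 0.0015, 0, 0, 0, 0.02],
  ],
)

```text
t: 7.78
ee_pos: [0.5208, -0.0001, 0.1277]
ee_rot: [0.0, 0.994, -0.106, -0.0]
contact_force: [-0.7, 0.2, -8.9]
gripper_width: 0.0259
```

>>> jog_arm(
  increments=[
    [0, 0, 0.0005, 0, 0, 0, 0.02],
    [0, 0, 0.001, 0, 0, 0, 0.02],
    [0, 0, 0.0015, 0, 0, 0, 0.02],
    [0, 0, 0.0015, 0, 0, 0, 0.02],
  ],
)

```text
t: 8.28
ee_pos: [0.5208, -0.0001, 0.1292]
ee_rot: [0.0, 0.994, -0.106, -0.0]
contact_force: [-1.4, -0.6, -9.5]
gripper_width: 0.0257
```

>>> jog_arm(
  increments=[
    [0, 0, 0.0005, 0, 0, 0, 0.02],
    [0, 0, 0.001, 0, 0, 0, 0.02],
    [0, 0, 0.0015, 0, 0, 0, 0.02],
    [0, 0, 0.0015, 0, 0, 0, 0.02],
  ],
)

```text
t: 8.78
ee_pos: [0.5208, -0.0001, 0.1307]
ee_rot: [0.0, 0.994, -0.106, -0.0]
contact_force: [-1.3, -2.4, -9.6]
gripper_width: 0.0257
```

>>> jog_arm(
  increments=[
    [0, -0.0003, 0.0005, 0, 0, 0, 0.02],
    [0, -0.0003, 0.001, 0, 0, 0, 0.02],
    [0, -0.0003, 0.0015, 0, 0, 0, 0.02],
    [0, -0.0003, 0.0015, 0, 0, 0, 0.02],
  ],
)

```text
t: 9.28
ee_pos: [0.5208, -0.0001, 0.1322]
ee_rot: [0.0, 0.994, -0.106, -0.0]
contact_force: [-1.7, -1.7, -10.9]
gripper_width: 0.0256
```

>>> jog_arm(
  increments=[
    [0, 0, 0.0005, 0, 0, 0, 0.02],
    [0, 0, 0.001, 0, 0, 0, 0.02],
    [0, 0, 0.001, 0, 0, 0, 0.02],
  ],
)

```text
t: 9.65
ee_pos: [0.5208, -0.0001, 0.1332]
ee_rot: [0.0, 0.994, -0.106, -0.0]
contact_force: [-1.9, -1.2, -10.8]
gripper_width: 0.026
```

>>> jog_arm(
  increments=[
    [0, 0, 0.0005, 0, 0, 0, 0.02],
    [0, 0, 0.001, 0, 0, 0, 0.02],
    [0, 0, 0.001, 0, 0, 0, 0.02],
  ],
)

```text
t: 10.02
ee_pos: [0.5208, -0.0001, 0.1342]
ee_rot: [0.0, 0.994, -0.106, -0.0]
contact_force: [-1.6, -1.3, -11.2]
gripper_width: 0.0256
```

>>> jog_arm(
  increments=[
    [0, 0, 0.0005, 0, 0, 0, 0.02],
    [0, 0, 0.001, 0, 0, 0, 0.02],
    [0, 0, 0.001, 0, 0, 0, 0.02],
  ],
)

```text
t: 10.4
ee_pos: [0.5208, -0.0001, 0.1347]
ee_rot: [0.0, 0.994, -0.106, -0.0]
contact_force: [-0.6, -1.2, -14.6]
gripper_width: 0.026
```

Stop felt at z 0.1347: the force rose about 3.4 N over the spring and z stopped following (lift about 20.4 mm). I'll back off 0.9 mm and start turning, climbing 2.5 mm/rad.

>>> jog_arm(
  increments=[
    [0, 0, -0.0005, 0, 0, 0, 0.02],
    [0, 0, -0.0009, 0, 0, 0, 0.02],
    [0, 0, -0.0009, 0, 0, 0, 0.02],
    [0, 0, -0.0007, 0, 0, 0.08, 0.02],
    [0, 0, -0.0005, 0, 0, 0.16, 0.02],
    [0, 0, -0.0003, 0, 0, 0.24, 0.02],
    [0, 0, -0.0003, 0, 0, 0.24, 0.02],
    [0, 0, -0.0003, 0, 0, 0.24, 0.02],
  ],
)

```text
t: 11.4
ee_pos: [0.5209, 0.0001, 0.1347]
ee_rot: [-0.0, 1.0, 0.013, -0.0]
contact_force: [-0.5, -1.3, -13.7]
gripper_width: 0.0256
```

```bash
cat > s.py <<'E'
from h import *
o=get_obs();q=o["ee_rot"];M=R.from_quat([q[1],q[2],q[3],q[0]]).as_matrix()
print(o["ee_pos"].round(5),o["contact_force"].round(2),o["moment"].round(3),"yaw",np.arctan2(M[1,0],M[0,0]).round(4),"q6",o["qpos"][5].round(3),o["gripper_width"].round(4))
E
python3 s.py
```

```text
Traceback (most recent call last):
  File "s.py", line 3, in <module>
    print(o["ee_pos"].round(5),o["contact_force"].round(2),o["moment"].round(3),"yaw",np.arctan2(M[1,0],M[0,0]).round(4),"q6",o["qpos"][5].round(3),o["gripper_width"].round(4))
                                                                                                                                                    ^^^^^^^^^^^^^^^^^^^^^^^^
AttributeError: 'float' object has no attribute 'round'
```

>>> jog_arm(
  increments=[
    [0, 0, -0.0004, 0, 0, 0, 0.02],
    [0, 0, -0.0004, 0, 0, 0, 0.02],
  ],
)

```text
t: 11.65
ee_pos: [0.5209, 0.0, 0.1346]
ee_rot: [-0.0, 1.0, 0.014, -0.0]
contact_force: [-2.7, -0.8, -12.7]
gripper_width: 0.0259
```

```bash
sed -i 's/,o\["gripper_width"\].round(4)//' s.py; python3 s.py
```

```text
[5.2087e-01 4.0000e-05 1.3457e-01] [ -2.71  -0.84 -12.66] [-0.053  0.388 -0.038] yaw 0.0275 q6 1.434
```

>>> jog_arm(
  increments=[
    [0, 0, 0.0001, 0, 0, 0.06, 0.02],
    [0, 0, 0.0002, 0, 0, 0.12, 0.02],
    [0, 0, 0.0004, 0, 0, 0.18, 0.02],
    [0, 0, 0.0005, 0, 0, 0.24, 0.02],
    [0, 0, 0.0005, 0, 0, 0.24, 0.02],
  ],
)

```text
t: 12.28
ee_pos: [0.5209, 0.0002, 0.1349]
ee_rot: [-0.0, 0.991, 0.133, -0.0]
contact_force: [-1.9, 0.8, -12.7]
gripper_width: 0.0258
```

```bash
python3 s.py
```

```text
[5.2085e-01 1.9000e-04 1.3489e-01] [ -1.9    0.84 -12.75] [0.054 0.354 0.083] yaw 0.2671 q6 1.195
```

>>> jog_arm(
  increments=[
    [0, 0, 0.0002, 0, 0, 0.08, 0.02],
    [0, 0, 0.0004, 0, 0, 0.16, 0.02],
    [0, 0, 0.0006, 0, 0, 0.24, 0.02],
    [0, 0, 0.0008, 0, 0, 0.32, 0.02],
    [0, 0, 0.0008, 0, 0, 0.32, 0.02],
  ],
)

```text
t: 12.9
ee_pos: [0.5208, 0.0004, 0.1356]
ee_rot: [-0.0, 0.957, 0.289, -0.0]
contact_force: [-2.0, 2.1, -13.2]
gripper_width: 0.0262
```

```bash
python3 s.py
```

```text
[5.2076e-01 3.6000e-04 1.3562e-01] [ -1.99   2.07 -13.24] [0.195 0.383 0.101] yaw 0.5864 q6 0.876
```

>>> jog_arm(
  increments=[
    [0, 0.0003, 0.0003, 0, 0, 0.1, 0.02],
    [0, 0.0003, 0.0006, 0, 0, 0.2, 0.02],
    [0, 0.0003, 0.0009, 0, 0, 0.3, 0.02],
    [0, 0.0003, 0.0011, 0, 0, 0.4, 0.02],
    [0, 0.0003, 0.0011, 0, 0, 0.4, 0.02],
  ],
)

```text
t: 13.52
ee_pos: [0.5206, 0.0006, 0.1366]
ee_rot: [-0.001, 0.881, 0.473, -0.0]
contact_force: [-2.9, 0.9, -15.2]
gripper_width: 0.0258
```

```bash
python3 s.py
```

```text
[0.52058 0.00055 0.13656] [ -2.91   0.86 -15.2 ] [0.216 0.452 0.034] yaw 0.9855 q6 0.477
```

>>> jog_arm(
  increments=[
    [0, 0.0001, 0.0, 0, 0, 0.1, 0.02],
    [0, 0.0001, 0.0002, 0, 0, 0.2, 0.02],
    [0, 0.0001, 0.0004, 0, 0, 0.3, 0.02],
    [0, 0.0001, 0.0006, 0, 0, 0.4, 0.02],
    [0, 0.0001, 0.0006, 0, 0, 0.4, 0.02],
  ],
)

```text
t: 14.15
ee_pos: [0.5204, 0.0007, 0.1374]
ee_rot: [-0.001, 0.77, 0.638, -0.0]
contact_force: [-4.1, 1.0, -12.4]
gripper_width: 0.0259
```

```bash
python3 s.py
```

```text
[0.52038 0.00065 0.13744] [ -4.15   1.04 -12.35] [0.316 0.714 0.086] yaw 1.3848 q6 0.078
```

>>> jog_arm(
  increments=[
    [-0.0006, 0.0001, 0.0002, 0, 0, 0.1, 0.02],
    [-0.0006, 0.0001, 0.0005, 0, 0, 0.2, 0.02],
    [-0.0006, 0.0001, 0.0008, 0, 0, 0.3, 0.02],
    [-0.0006, 0.0001, 0.001, 0, 0, 0.4, 0.02],
    [-0.0006, 0.0001, 0.001, 0, 0, 0.4, 0.02],
  ],
)

```text
t: 14.78
ee_pos: [0.5201, 0.0006, 0.1384]
ee_rot: [-0.0, 0.628, 0.778, 0.0]
contact_force: [-4.2, 1.7, -13.4]
gripper_width: 0.026
```

```bash
python3 s.py
```

```text
[0.52008 0.00062 0.1384 ] [ -4.18   1.7  -13.44] [0.312 0.598 0.04 ] yaw 1.7844 q6 -0.322
```

>>> jog_arm(
  increments=[
    [-0.0005, 0.0003, 0.0001, 0, 0, 0.05, 0.02],
    [-0.0005, 0.0003, 0.0002, 0, 0, 0.1, 0.02],
    [-0.0005, 0.0003, 0.0002, 0, 0, 0.1, 0.02],
  ],
)

```text
t: 15.15
ee_pos: [0.52, 0.0006, 0.1387]
ee_rot: [0.0, 0.588, 0.809, 0.0]
contact_force: [-2.3, 1.1, -13.7]
gripper_width: 0.0258
```

```bash
python3 s.py
```

```text
[0.51999 0.00063 0.13869] [ -2.26   1.14 -13.66] [0.178 0.342 0.046] yaw 1.8846 q6 -0.422
```

>>> jog_arm(
  increments=[
    [0, 0, 0.0001, 0, 0, 0.03, 0.02],
    [0, 0, 0.0001, 0, 0, 0.06, 0.02],
    [0, 0, 0.0001, 0, 0, 0.06, 0.02],
  ],
)

```text
t: 15.52
ee_pos: [0.52, 0.0006, 0.1389]
ee_rot: [0.0, 0.562, 0.827, 0.0]
contact_force: [-1.6, 1.1, -14.6]
gripper_width: 0.0259
```

```bash
python3 s.py
```

```text
[0.51996 0.00063 0.13886] [ -1.64   1.05 -14.64] [0.164 0.377 0.037] yaw 1.9477 q6 -0.485
```

>>> jog_arm(
  increments=[
    [0, 0, -0.0002, 0, 0, 0.02, 0.02],
    [0, 0, -0.0002, 0, 0, 0.04, 0.02],
    [0, 0, -0.0002, 0, 0, 0.05, 0.02],
  ],
)

```text
t: 15.9
ee_pos: [0.5199, 0.0006, 0.1388]
ee_rot: [0.0, 0.541, 0.841, 0.0]
contact_force: [-2.5, 0.7, -13.2]
gripper_width: 0.0258
```

```bash
python3 s.py
```

```text
[0.51994 0.00059 0.13882] [ -2.53   0.72 -13.23] [ 0.14   0.415 -0.019] yaw 1.9984 q6 -0.535
```

The head is at about 2.25 rad. I'll now lower it onto its thread before releasing.

>>> jog_arm(
  increments=[
    [0, 0, -0.0005, 0, 0, 0, 0.02],
    [0, 0, -0.001, 0, 0, 0, 0.02],
    [0, 0, -0.0015, 0, 0, 0, 0.02],
    [0, 0, -0.0015, 0, 0, 0, 0.02],
  ],
)

```text
t: 16.4
ee_pos: [0.5199, 0.0006, 0.1371]
ee_rot: [0.0, 0.541, 0.841, 0.0]
contact_force: [-2.5, 0.1, -11.3]
gripper_width: 0.0258
```

```bash
python3 s.py
```

```text
[0.51991 0.00061 0.13712] [ -2.46   0.11 -11.29] [ 0.046  0.38  -0.074] yaw 1.9978 q6 -0.535
```

>>> jog_arm(
  increments=[
    [0, 0, -0.0005, 0, 0, 0, 0.02],
    [0, 0, -0.0008, 0, 0, 0, 0.02],
    [0, 0, -0.0008, 0, 0, 0, 0.02],
  ],
)

```text
t: 16.77
ee_pos: [0.5199, 0.0006, 0.1368]
ee_rot: [0.0, 0.541, 0.841, 0.0]
contact_force: [-3.6, 0.9, -8.2]
gripper_width: 0.0259
```

```bash
python3 s.py
```

```text
[0.51994 0.0006  0.13681] [-3.59  0.86 -8.24] [0.12  0.648 0.015] yaw 1.9978 q6 -0.535
```

The thread now carries the load: z sits at 0.1368 and the force is falling. Releasing.

>>> jog_arm(
  increments=[
    [0, 0, 0, 0, 0, 0, 0.05],
    [0, 0, 0, 0, 0, 0, 0.05],
    [0, 0, 0, 0, 0, 0, 0.05],
    [0, 0, 0.02, 0, 0, 0, 0.05],
    [0, 0, 0.05, 0, 0, 0, 0.05],
    [0, 0, 0.1, 0, 0, 0, 0.05],
    [0, 0, 0.1, 0, 0, 0, 0.05],
    [0, 0, 0.1, 0, 0, 0, 0.05],
  ],
)

```text
t: 17.77
ee_pos: [0.5201, 0.0006, 0.2365]
ee_rot: [0.001, 0.541, 0.841, 0.0]
contact_force: [-0.4, 0.4, -0.2]
gripper_width: 0.0502
```

```bash
python3 s.py; python3 - <<'E'
from h import *
o=get_obs();c=capture("wrist");T=camT(c,o);s=capture("scene")
ims=c["img"]
z=cv2.resize(s["img"][180:300,230:420],(640,404),interpolation=2)
cv2.imwrite("pics/w2.png",np.hstack([cv2.resize(ims,(400,300)),cv2.resize(z,(400,300))])[:,:,::-1])
np.save("w2.npy",dict(o=o,c=c),allow_pickle=True)
print("head pred up",project(c,[.5208,0,.148],T))
E
```

```text
[0.52009 0.00064 0.23648] [-0.45  0.45 -0.2 ] [ 0.023 -0.091  0.007] yaw 1.9978 q6 -0.535
head pred up (np.float64(317.8598097982749), np.float64(253.6811974986739))
```

View pics/w2.png

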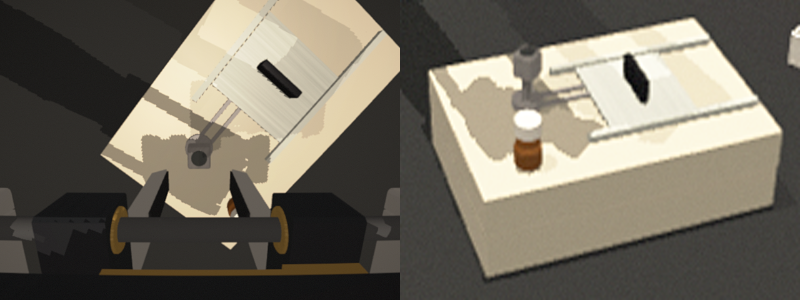

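The screw stays backed out; in the scene view the head stands well clear of the boss. Next I move above the fin.

>>> jog_arm(
  increments=[
    [0.0545, 0.115, 0, 0, 0, 0.887, 0.05],
    [0.0545, 0.115, 0, 0, 0, 0.887, 0.05],
    [0.0545, 0.115, 0, 0, 0, 0.887, 0.05],
    [0.0545, 0.115, 0, 0, 0, 0.887, 0.05],
    [0.0545, 0.115, 0, 0, 0, 0.887, 0.05],
    [0.0545, 0.115, 0, 0, 0, 0.887, 0.05],
    [0.0545, 0.115, 0, 0, 0, 0.887, 0.05],
  ],
)

```text
t: 18.75
ee_pos: [0.574, 0.1156, 0.2353]
ee_rot: [-0.001, 0.129, 0.992, -0.0]
contact_force: [0.3, -0.1, 0.0]
gripper_width: 0.0503
```

```bash
python3 s.py; python3 - <<'E'
from h import *
o=get_obs();c=capture("wrist");T=camT(c,o)
cv2.imwrite("pics/w3.png",c["img"][:,:,::-1])
for z in (.121,):
  im=c["img"].max(2);u,v=map(int,project(c,[.5746,.1157,.121],T));print("pred",u,v)
  y0,x0=max(v-50,0),max(u-50,0);m=(im[y0:v+50,x0:u+50]<50).astype(np.uint8)
  for k in cv2.findContours(m,0,2)[0]:
    if cv2.contourArea(k)>100:
      r=cv2.minAreaRect(k);p=(r[0][0]+x0,r[0][1]+y0);b=cv2.boxPoints(r)+[x0,y0];print(r,p,onplane(c,p,.121,T));print(np.array([onplane(c,q,.121,T) for q in b]).round(4))
E
```

```text
[0.57403 0.11558 0.23532] [ 0.32 -0.08  0.05] [ 0.048 -0.138  0.027] yaw 2.8828 q6 -1.21
pred 317 243
((57.5, 44.0), (76.0, 11.0), 90.0) (324.5, 237.0) [0.57069119 0.1223049  0.121     ]
[[0.5412 0.1257 0.121 ]
 [0.5433 0.1337 0.121 ]
 [0.6016 0.1187 0.121 ]
 [0.5994 0.1103 0.121 ]]
```

View pics/w3.png

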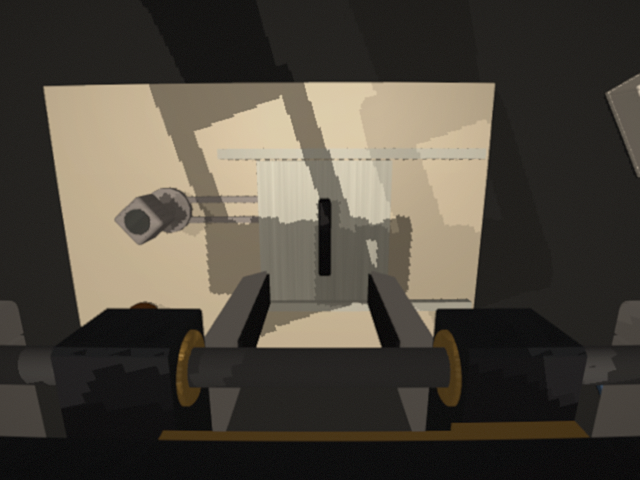

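The fin is at about (324,237), centred between the jaws to within about 5 mm. The head is raised and turned. Descending over the fin.

>>> jog_arm(
  increments=[
    [-0.002, 0.005, -0.04, 0, 0, 0, 0.05],
    [-0.002, 0.005, -0.08, 0, 0, 0, 0.05],
    [-0.002, 0.005, -0.105, 0, 0, 0, 0.05],
    [-0.002, 0.005, -0.117, 0, 0, 0, 0.05],
    [-0.002, 0.005, -0.121, 0, 0, 0, 0.05],
    [-0.002, 0.005, -0.121, 0, 0, 0, 0.05],
    [-0.002, 0.005, -0.121, 0, 0, 0, 0.05],
  ],
)

```text
t: 19.68
ee_pos: [0.5732, 0.1208, 0.1168]
ee_rot: [0.001, 0.128, 0.992, 0.0]
contact_force: [-0.2, 0.3, -0.0]
gripper_width: 0.05
```

```bash
python3 s.py
```

```text
[0.57319 0.12076 0.1168 ] [-0.19  0.34 -0.  ] [ 0.071 -0.116 -0.016] yaw 2.8846 q6 -1.203
```

>>> jog_arm(
  increments=[
    [0, 0, -0.0045, 0, 0, 0, 0.05],
    [0, 0, -0.0045, 0, 0, 0, 0.03],
    [0, 0, -0.0045, 0, 0, 0, 0.018],
    [0, 0, -0.0045, 0, 0, 0, 0.013],
    [0, 0, -0.0045, 0, 0, 0, 0.006],
    [0, 0, -0.0045, 0, 0, 0, 0.006],
    [0, 0, -0.0045, 0, 0, 0, 0.006],
  ],
)

```text
t: 20.55
ee_pos: [0.5724, 0.1207, 0.1109]
ee_rot: [0.0, 0.128, 0.992, 0.0]
contact_force: [-0.2, 0.5, -0.6]
gripper_width: 0.0093
```

```bash
python3 s.py
```

```text
[0.57241 0.12073 0.11087] [-0.2   0.54 -0.6 ] [ 0.027 -0.14   0.024] yaw 2.8849 q6 -1.203
```

>>> jog_arm(
  increments=[
    [0.0005, 0.0019, 0, 0, 0, 0, 0.006],
    [0.001, 0.0039, 0, 0, 0, 0, 0.006],
    [0.0015, 0.0058, 0, 0, 0, 0, 0.006],
    [0.002, 0.0077, 0, 0, 0, 0, 0.006],
    [0.0025, 0.0097, 0, 0, 0, 0, 0.006],
  ],
)

```text
t: 21.18
ee_pos: [0.5749, 0.1304, 0.1109]
ee_rot: [0.0, 0.128, 0.992, -0.0]
contact_force: [-0.6, -2.6, 1.2]
gripper_width: 0.0098
```

```bash
python3 s.py
```

```text
[0.57494 0.13043 0.11088] [-0.62 -2.58  1.15] [-0.38  -0.056  0.051] yaw 2.8848 q6 -1.187
```

Free past the slack, needing 2.6 N. Continuing to about 80 mm.

>>> jog_arm(
  increments=[
    [0.0013, 0.0048, 0, 0, 0, 0, 0.006],
    [0.0025, 0.0097, 0, 0, 0, 0, 0.006],
    [0.0038, 0.0145, 0, 0, 0, 0, 0.006],
    [0.0051, 0.0193, 0, 0, 0, 0, 0.006],
    [0.0064, 0.0242, 0, 0, 0, 0, 0.006],
    [0.0076, 0.029, 0, 0, 0, 0, 0.006],
    [0.0089, 0.0338, 0, 0, 0, 0, 0.006],
    [0.0102, 0.0387, 0, 0, 0, 0, 0.006],
    [0.0114, 0.0435, 0, 0, 0, 0, 0.006],
    [0.0127, 0.0484, 0, 0, 0, 0, 0.006],
    [0.014, 0.0532, 0, 0, 0, 0, 0.006],
    [0.0152, 0.058, 0, 0, 0, 0, 0.006],
    [0.0165, 0.0629, 0, 0, 0, 0, 0.006],
    [0.0178, 0.0677, 0, 0, 0, 0, 0.006],
    [0.0178, 0.0677, 0, 0, 0, 0, 0.006],
  ],
)

```text
t: 23.05
ee_pos: [0.5929, 0.1991, 0.1109]
ee_rot: [0.0, 0.128, 0.992, 0.001]
contact_force: [0.3, 1.1, 2.0]
gripper_width: 0.0097
```

```bash
python3 s.py
```

```text
[0.5929  0.19912 0.11086] [0.32 1.11 2.04] [-0.002 -0.16   0.028] yaw 2.8854 q6 -1.082
```

>>> jog_arm(
  increments=[
    [0.0003, 0.001, 0, 0, 0, 0, 0.006],
    [0.0006, 0.0022, 0, 0, 0, 0, 0.006],
    [0.0009, 0.0034, 0, 0, 0, 0, 0.006],
    [0.001, 0.0039, 0, 0, 0, 0, 0.006],
  ],
)

```text
t: 23.55
ee_pos: [0.5936, 0.2019, 0.1109]
ee_rot: [-0.0, 0.128, 0.992, -0.0]
contact_force: [-0.7, -2.0, 2.8]
gripper_width: 0.0095
```

```bash
python3 s.py
```

```text
[0.59364 0.20191 0.11085] [-0.74 -1.99  2.8 ] [-0.272  0.014  0.043] yaw 2.8847 q6 -1.076
```

>>> jog_arm(
  increments=[
    [0.0003, 0.001, 0, 0, 0, 0, 0.006],
    [0.0003, 0.001, 0, 0, 0, 0, 0.006],
  ],
)

```text
t: 23.8
ee_pos: [0.5939, 0.203, 0.1108]
ee_rot: [-0.0, 0.128, 0.992, 0.0]
contact_force: [-1.6, -1.9, 1.5]
gripper_width: 0.01
```

>>> jog_arm(
  increments=[
    [0, 0, 0, 0, 0, 0, 0.05],
    [0, 0, 0, 0, 0, 0, 0.05],
    [0, 0, 0, 0, 0, 0, 0.05],
    [0, 0, 0.02, 0, 0, 0, 0.05],
    [0, 0, 0.06, 0, 0, 0, 0.05],
    [0, 0, 0.12, 0, 0, 0, 0.05],
    [0, 0, 0.12, 0, 0, 0, 0.05],
    [0, 0, 0.12, 0, 0, 0, 0.05],
  ],
)

```text
t: 24.8
ee_pos: [0.5938, 0.2031, 0.2304]
ee_rot: [-0.0, 0.128, 0.992, 0.0]
contact_force: [0.2, 0.2, -0.1]
gripper_width: 0.05
```

```bash
python3 s.py; python3 - <<'E'
from h import *
o=get_obs();c=capture("wrist");s=capture("scene")
z=s["img"][180:300,230:420]
cv2.imwrite("pics/end.png",np.hstack([cv2.resize(c["img"],(400,300)),cv2.resize(z,(400,300),interpolation=2)])[:,:,::-1])
E
```

```text
[0.59385 0.20306 0.2304 ] [ 0.18  0.16 -0.1 ] [ 0.027 -0.119 -0.006] yaw 2.8849 q6 -1.075
```

View pics/end.png

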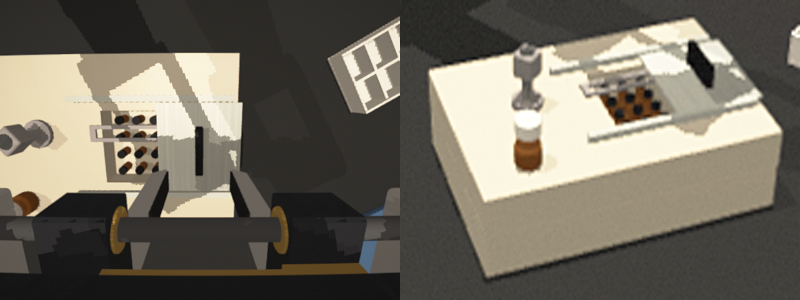

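The cover is open with the vials exposed, the screw stands out, and the jar is where it was. Handing in.

```bash
python3 -c "from station import *; print(job_done())"
```

```text
the job is handed in; nothing more can be done
None
```

I released the transport lock, slid the vial cover open, and handed the job in at about 25 s of the 67 s allowed. The hand-in gave no verdict.

- **Screw, pull:** I gripped the head and pulled it straight up in small steps. I felt the stop at a lift of about 20 mm, where the vertical force rose from about 11 N to 14.6 N. I then backed off before turning.
- **Screw, turn:** I turned it counter-clockwise to about 2.25 rad, climbing with the thread. The highest vertical force I read was about 15 N, most of it the spring. I did not feel a clear hard end stop: the turning moment shifted only slightly at the end. The 2.25 rad comes from the tool's angle, good to roughly 0.03 rad. I lowered the head until the thread carried the load, then let go.
- **Cover:** I slid it by the fin about 85 mm with 2–3 N of resistance. I did not feel a clear end stop there either.
- **Last checks:** The final pictures show the screw standing out by itself, the vials uncovered and the jar in place. The bottle and screwdriver were not in the final pictures, but the arm kept clear of them. The gripper was raised clear, with contact force near zero.
- **Disagreement:** The overhead and wrist cameras put the fin about 7 mm apart. I used a position closer to the wrist estimate, and the grip closed cleanly on the fin at 9–10 mm.

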